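# Reject the worn bearing block

## Task

One of the two look-alike bearing blocks in their wooden holders has a worn pivot. Find it by rocking the arms by their balls: the loose one can be rocked, in its holder, away from you as far as it goes and then back towards you as far as it goes. Having rocked it so, set it down gently inside the shallow grey reject tray, standing upright on its base, and leave the sound block standing in its holder.

Things in the scene. Friction and masses are not known exactly. Their poses are not given: they have to be found in the camera images.
- block_a: First bearing block, 0.6-0.75 kg, set loosely in a fixed wooden holder (lip to 9 mm above its underside, 2 mm gap): metal base 100 (x) x 56 (y) x 12 mm, cheeks to height 56, cross pin along y at height 40. On it a rocker arm: 12 mm rod, 26 mm black ball on top, centre at height 100 when upright; it leans only along x; lift by the ball. Origin: centre of underside; z up; x along the long side, away from the robot within 25 deg.
- block_b: Second bearing block, 0.6-0.75 kg, set loosely in a fixed wooden holder (lip to 9 mm above its underside, 2 mm gap): metal base 100 (x) x 56 (y) x 12 mm, cheeks to height 56, cross pin along y at height 40. On it a rocker arm: 12 mm rod, 26 mm black ball on top, centre at height 100 when upright; it leans only along x; lift by the ball. Origin: centre of underside; z up; x along the long side, away from the robot within 25 deg.
- rocker_a (a joint): Lean of block_a's arm about its pin, rad: 0 square to the base, + = ball towards the block's +x (away from robot). Starts upright, stays where left. Sound: gives at most 0.02, then about 4 N at the ball tips the block. Worn: swings freely (1 N pushes it; a firm grip adds drag) to stops at +-0.32, 19 mm at the ball. The blocks look alike.
- rocker_b (a joint): Lean of block_b's arm about its pin, rad: 0 square to the base, + = ball towards the block's +x (away from robot). Starts upright, stays where left. Sound: gives at most 0.02, then about 4 N at the ball tips the block. Worn: swings freely (1 N pushes it; a firm grip adds drag) to stops at +-0.32, 19 mm at the ball. The blocks look alike.
- tray: Reject tray of grey plastic, open on top, fixed to the bench: 190 (x) x 170 (y) x 45 mm high outside, walls and floor 5 mm thick, inside 180 x 160 mm. Origin: centre of its underside, z up.
Mind the look-alikes: they are no part of the job. Leave any purple look-alike of the block_a alone.

How it is judged:
By the outcome, as a careful person would: the job done as asked, in the order asked, and still so for the second after the job is handed in, with the robot touching nothing.
It also fails if it takes over 58 s, if anything falls off the work surface, if the arm or the gripper's body presses on something with over 40 N, if the wrist force passes 120 N, or if a joint passes its speed limit or range.

## Robot

A 6-joint arm with a two-finger parallel gripper is mounted at the origin on the work surface. World frame = base frame: x ahead of the robot, y to its left, z up, the work surface at z = 0. Lengths are in mm, angles in rad, forces in N, time in s.
With the tool pointing down it reaches from about 350 to 725 mm from the base axis. Payload 4.3 kg.
Tool frame: the origin (TCP) lies at the very end of the fingers, on their centre line; the grasp point (between the pads) lies 19 mm behind it (hold_point_z is the distance from the TCP to the grasp point, in mm); y points along the fingers, x is the direction in which the jaws open and shut, and the axes are right-handed (so a half turn about y gives the same grasp; the last joint's range is limited). The gripper opens to 85 mm and grips with 20 to 120 N. Pads are 22 mm wide; open, the fingers measure 114 mm over their backs; the gripper's body (76 mm by 85 mm) begins 54 mm behind the grasp point. The pads swing forward as they close: fully open they stand 13 mm farther back than shut.
Start: joints at [1.175, 0.377, 0.081, 1.274, 0, 1.46], TCP at [162.114, 551.715, 202.329] pointing down, gripper open.
Joint ranges: [-2.72, 2.72], [-0.84, 1.66], [-1.02, 1.22], [-1.77, 2.12], [-1.37, 1.28], [-3.14, 3.14]. Speed limits (rad/s): [2.57, 2.57, 3.14, 3.14, 3.14, 3.14].

## Interface

Orientations are given as a unit quaternion [x, y, z, w].
In Python, from bench import * gives the robot as it stands.
- The arm moves only by the shell command python3 -m pendant 'ROWS' [OPENING]. ROWS is JSON, a list of rows, each a list of 6 numbers: the shift along the tool's x, y, z in m, then the turn, a rotation vector about the tool's x, y, z in rad. In form: [[x, y, z, ax, ay, az], ...]. A call has 1 to 10 rows; each row is the pose to reach, as a shift and turn from the pose measured when the call began, along the tool's axes at that moment; what a row does not reach only later rows make up. A row lasts 1/8 s, in which the tool goes at most 62.5 mm and 10.7 degrees, less where a joint would pass 70% of its speed; a pose out of reach is approached as far as the arm can. A call with a gripper value outside its range is refused whole. OPENING is the closure, from -1 (fully open) to 1 (shut), set as the call begins (- or left out, the last holds). The fingers move at their own pace and stop on an object; the grip force is fixed at half the most. Time passes only in rows, so rows that repeat a pose let the fingers close. It gives the time, the measured TCP pose, the force and the opening at its end, in the units of the state.
- read_state(): the state, without advancing time (a new reading comes with each control period).
- capture(name): name is "side" or "top" or "wrist"; returns the picture (480x640x3 uint8, red, green, blue); there is no depth.
- get_calibration(name): a dict with "fx", "fy", "cx", "cy" (pixels), "D" ([k1, k2, p1, p2, k3] as OpenCV has them; the pictures are not rectified), "view" (4x4, takes a point from world to camera coordinates); the wrist camera has in their place "mount" (4x4, takes a point from camera to tool coordinates, whose origin is the TCP and whose axes are the tool frame's). Camera axes: x right, y down, z forward; pixel columns grow to the right and rows downward; lengths in mm; the calibration is good to about 2 mm. A picture is of the moment at which its call begins: read the wrist's pose just before it. get_calibration takes no time and is no camera call.
- sign_off(): hands the job in, once; it reports no verdict.
Trained networks look in the newest picture that a camera, given by its name, has taken for a name from the list of things; names that differ only in an ending like _2 or _b are one class to them, and where a whole thing is asked for, a point or a joint stands for the part that bears it (a point fixed in the world has none). Each returns a list of dicts, best first, with "p" (0 to 1); they miss things now and then, are a little off and sometimes report something else, mostly with a low value. They report only what shows in the picture. A call takes as long as a camera call. They do not tell look-alikes from the thing itself.
- search_frame(thing, camera): "rect" ([left, top, right, bottom] in pixels, round what is visible of it).
- pinpoint(thing, camera): "position" ([row, column] in pixels: a listed point, or the origin of a listed thing).
The state is a dict: "time": time; "qpos": joint angles; "dq": joint speeds; "effort": joint torques, N m; "ee_pos": TCP position; "tcp_rot": TCP orientation; "contact_force": force on the tool from outside, world axes, zero at the start; "moment": the same for the moment, N m; "gripper_width": finger opening in mm.
Only numpy, scipy, OpenCV 4.12 (cv2) and the standard library are available. Lean on these libraries where they do the work, as an engineer would, in place of code of your own. Each camera call takes 0.05 s, during which the arm holds its last target.

## Working session

There is one attempt and no reset: what is moved stays moved. The work goes in short steps, Python scripts to look and compute and a shell command to move; the robot and the scene stay as the last step left them, time stands still between calls to the robot, and variables do not carry over. Pictures are saved under pics/ and viewed, and the job is handed in when it is done.

```bash
ls; mkdir -p pics
python3 - <<'E'
from bench import *
import cv2
s=read_state(); print(s)
for n in ("top","side"):
    im=capture(n); cv2.imwrite(f"pics/{n}0.png",im[:,:,::-1])
    print(n,get_calibration(n))
    for t in ("block_a","rocker_a","tray"):
        print(t,search_frame(t,n)); print(pinpoint(t,n))
print(get_calibration("wrist"), read_state()["time"])
E
```

```text
pics
{'time': 0.0, 'qpos': array([1.17469293e+00, 3.78081975e-01, 7.96205549e-02, 1.27436914e+00,
       5.05568511e-06, 1.46047158e+00]), 'dq': array([ 0.00133685, -0.00229964, -0.00127358,  0.00111398,  0.00038235,
       -0.00028596]), 'effort': array([ 4.67344853e-04, -4.63607061e+01,  2.69873035e+01,  2.09051563e-02,
       -2.80855857e-04, -3.31017134e-06]), 'ee_pos': array([161.82786376, 551.02368968, 201.34804544]), 'tcp_rot': array([ 0.56646924,  0.42308168, -0.42432298, -0.56574244]), 'contact_force': array([-0.19003419, -0.38826896, -0.54763466]), 'moment': array([-0.01489555, -0.03796925, -0.01530332]), 'gripper_width': 85.48098688575779}
top {'fx': 569.4360730066934, 'fy': 569.4360730066934, 'cx': 322.1286257962681, 'cy': 243.4030752328449, 'D': array([0.05817714, 0.        , 0.        , 0.        , 0.        ]), 'view': array([[-1.79721419e-02, -9.99837026e-01, -1.70973254e-03,
         3.34724467e+00],
       [-9.92860192e-01,  1.80483611e-02, -1.17910543e-01,
         5.65703086e+02],
       [ 1.17922185e-01, -4.21579634e-04, -9.93022749e-01,
         9.51892458e+02],
[... 177 characters left out ...]
, 193.1], 'p': 0.76}, {'rect': [358.7, 300.9, 419.6, 360.0], 'p': 0.74}, {'rect': [288.0, 272.9, 332.9, 335.5], 'p': 0.64}, {'rect': [437.3, 220.4, 481.4, 281.0], 'p': 0.57}]
[{'position': [161.7, 463.8], 'p': 0.84}, {'position': [251.6, 457.2], 'p': 0.82}, {'position': [336.6, 482.4], 'p': 0.74}, {'position': [303.1, 305.4], 'p': 0.73}, {'position': [324.8, 390.6], 'p': 0.62}]
rocker_a [{'rect': [384.0, 321.6, 404.4, 339.6], 'p': 0.72}, {'rect': [480.3, 334.6, 505.9, 348.4], 'p': 0.63}, {'rect': [455.3, 236.8, 479.6, 256.8], 'p': 0.58}, {'rect': [464.2, 142.5, 485.3, 166.0], 'p': 0.55}]Traceback (most recent call last):
  File "<stdin>", line 8, in <module>
ValueError: it knows: block, tray
```

Run:
```python
from bench import *
import cv2
n="side"
im=capture(n); cv2.imwrite(f"pics/{n}0.png",im[:,:,::-1])
print(n,get_calibration(n))
print(get_calibration("wrist"), read_state()["time"])
```

```text
side {'fx': 439.6977693665577, 'fy': 439.6977693665577, 'cx': 317.8141385304342, 'cy': 235.50252616252226, 'D': array([-0.06199431,  0.        ,  0.        ,  0.        ,  0.        ]), 'view': array([[-7.92471292e-01, -6.09878450e-01, -6.12602535e-03,
         4.26022947e+02],
       [-3.14323830e-01,  4.16996295e-01, -8.52827427e-01,
         2.25199991e+02],
       [ 5.22675599e-01, -6.73915697e-01, -5.22156923e-01,
         4.09219515e+02],
       [ 0.00000000e+00,  0.00000000e+00,  0.00000000e+00,
         1.00000000e+00]])}
{'fx': 410.09206429543127, 'fy': 410.09206429543127, 'cx': 323.1434392919899, 'cy': 236.11316145739667, 'D': array([-0.04252711,  0.        ,  0.        ,  0.        ,  0.        ]), 'mount': array([[ 9.99999970e-01,  1.94395036e-04,  1.47317745e-04,
        -1.17366752e-01],
       [-7.77667330e-05, -3.18353651e-01,  9.47972018e-01,
        -1.71325212e+02],
       [ 2.31180196e-04, -9.47972001e-01, -3.18353626e-01,
         8.18687058e+01],
       [ 0.00000000e+00,  0.00000000e+00,  0.00000000e+00,
         1.00000000e+00]])} 0.25
```

View pics/top0.png

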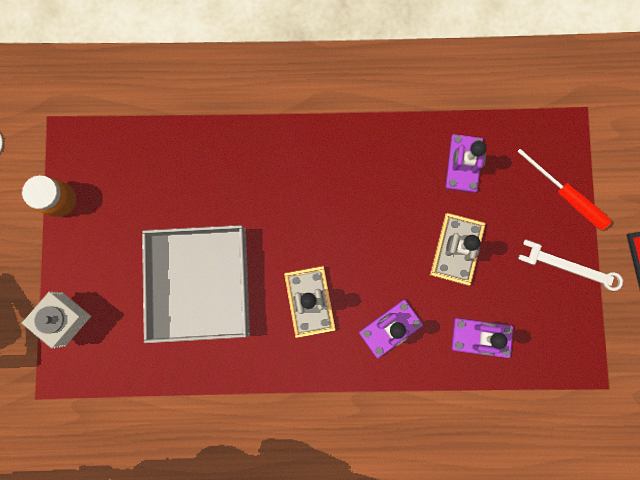

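View pics/side0.png

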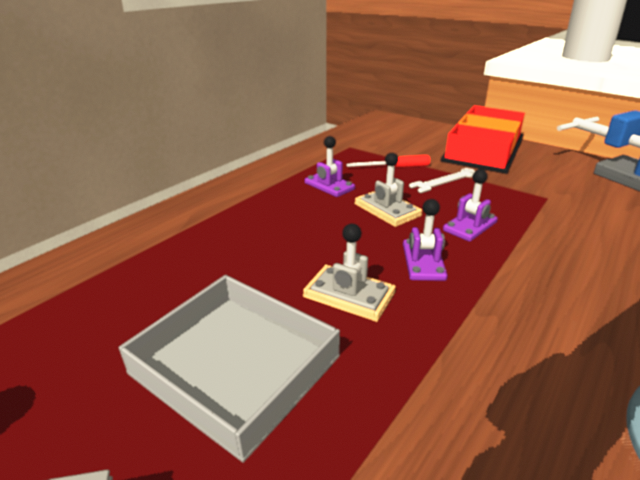

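Top view: the cream-holder blocks are at about (310,302) and (460,248), the tray is centred near (195,285), and the three purple ones are decoys. Next I measure them.

```bash
cat > h.py <<'E'
from bench import *
import numpy as np, cv2
from scipy.spatial.transform import Rotation as R
def KD(c): return np.array([[c["fx"],0,c["cx"]],[0,c["fy"],c["cy"]],[0,0,1]]),np.array(c["D"])
def view(n,s=None):
    c=get_calibration(n)
    if n!="wrist": return c["view"]
    T=np.eye(4);T[:3,:3]=R.from_quat(s["tcp_rot"]).as_matrix();T[:3,3]=s["ee_pos"]
    return np.linalg.inv(T@c["mount"])
def px2w(n,px,z,s=None):
    K,D=KD(get_calibration(n));V=view(n,s)
    u=cv2.undistortPoints(np.array(px,float).reshape(-1,1,2),K,D)[:,0]
    d=np.c_[u,np.ones(len(u))]@V[:3,:3]; o=-V[:3,:3].T@V[:3,3]
    return o+d*((z-o[2])/d[:,2])[:,None]
def w2px(n,P,s=None):
    K,D=KD(get_calibration(n));V=view(n,s)
    return cv2.projectPoints(np.array(P,float).reshape(-1,1,3),cv2.Rodrigues(V[:3,:3])[0],V[:3,3],K,D)[0][:,0]
def tri(px1,n1,px2,n2,s=None):
    out=[]
    for n,p in((n1,px1),(n2,px2)):
        K,D=KD(get_calibration(n));V=view(n,s)
        u=cv2.undistortPoints(np.array(p,float).reshape(1,1,2),K,D)[0,0]
        out.append((V[:3],u))
    X=cv2.triangulatePoints(out[0][0],out[1][0],out[0][1].reshape(2,1),out[1][1].reshape(2,1))[:,0]
    return X[:3]/X[3]
def to_tool(s,dw): return R.from_quat(s["tcp_rot"]).inv().apply(dw)/1000
E
python3 - <<'E'
from h import *
im=cv2.imread("pics/top0.png");hsv=cv2.cvtColor(im,cv2.COLOR_BGR2HSV)
m=cv2.inRange(hsv,(15,60,150),(35,200,255)); m[:110]=0;m[400:]=0
side=cv2.imread("pics/side0.png")
def balls(I,lo,hi):
    n,l,st,c=cv2.connectedComponentsWithStats((I.max(2)<45).astype(np.uint8))
    return [(c[i],st[i]) for i in range(1,n) if lo<st[i,4]<hi]
bt=balls(im,80,500); bs=balls(side,80,600)
for b in bt: print("top ball",b[0].round(1),b[1], px2w("top",[b[0]],100).round(0))
for b in bs: print("side ball",b[0].round(1),b[1],px2w("side",[b[0]],100).round(0))
for box in ((280,260,340,345),(425,205,495,292)):
    mm=np.zeros_like(m);x0,y0,x1,y1=box;mm[y0:y1,x0:x1]=m[y0:y1,x0:x1]
    p=np.argwhere(mm)[:,::-1].astype(np.float32)
    W=px2w("top",p,9)[:,:2].astype(np.float32)
    r=cv2.minAreaRect(W);print(len(p),r)
c=[(143,231),(242,227),(246,337),(145,342)]
print(px2w("top",c,45).round(0),px2w("top",c,45).mean(0))
E
```

```text
side ball [486.3 165.8] [442 135  80  48 306] [[ 406. -335.  100.]]
side ball [430.6 208.2] [423 201  16  14 135] [[ 416. -120.  100.]]
side ball [352.1 233.6] [344 225  17  17 170] [[469.  12. 100.]]
809 ((466.86077880859375, 17.460037231445312), (113.23848724365234, 70.62600708007812), 9.476805686950684)
699 ((555.2985229492188, -245.95022583007812), (72.15547943115234, 115.6304702758789), 73.81320190429688)
[[591. 298.  45.]
 [595. 130.  45.]
 [409. 123.  45.]
 [404. 291.  45.]] [499.89817224 210.60231287  45.        ]
```

Run:
```python
from h import *
im=cv2.imread("pics/top0.png");side=cv2.imread("pics/side0.png")
def ball(I,box,th=60):
    x0,y0,x1,y1=box
    m=(I[y0:y1,x0:x1].max(2)<th).astype(np.uint8)
    n,l,st,c=cv2.connectedComponentsWithStats(m)
    i=1+np.argmax(st[1:,4]); return c[i]+[x0,y0],st[i]
for bx,sb in (((298,288,320,312),(338,220,366,246)),((460,232,483,253),(380,150,402,168))):
    a,sa=ball(im,bx); b,s2=ball(side,sb)
    print(a,sa[2:],b,s2[2:],px2w("top",[a],100).round(1),px2w("side",[b],100).round(1),tri(a,"top",b,"side").round(1))
s=read_state();print(R.from_quat(s["tcp_rot"]).as_matrix().round(3),s["ee_pos"])
```

```text
[308.1547619 300.2202381] [ 15  16 168] [351.5254902  232.61568627] [ 18  18 255] [[467.  17. 100.]] [[471.2  10.3 100. ]] [466.9  16.9 104.8]
[471.82941176 242.23529412] [ 16  16 170] [390.97196262 159.03738318] [ 12  11 107] [[ 555.3 -247.3  100. ]] [[ 561.2 -257.3  100. ]] [ 554.9 -245.8  105.1]
[[ 0.282 -0.    -0.959]
 [ 0.959 -0.001  0.282]
 [-0.001 -1.     0.   ]] [161.95263044 551.41270586 201.85818218]
```

```bash
python3 -m pendant '[[-0.043,0.004,-0.044,0,0.112,0],[-0.085,0.008,-0.089,0,0.224,0],[-0.128,0.012,-0.133,0,0.336,0],[-0.17,0.016,-0.177,0,0.448,0],[-0.213,0.02,-0.222,0,0.56,0],[-0.256,0.024,-0.266,0,0.672,0],[-0.298,0.028,-0.31,0,0.784,0],[-0.341,0.032,-0.354,0,0.896,0],[-0.383,0.036,-0.399,0,1.008,0],[-0.426,0.04,-0.443,0,1.119,0]]' 0
cat > d.py <<'E'
import sys
from h import *
s=read_state();M=R.from_quat(s["tcp_rot"]).as_matrix()
x,y,z,yaw=map(float,sys.argv[1:5])
t=np.radians(yaw);X=np.array([np.cos(t),np.sin(t),0]);Y=np.array([0,0,-1.]);T=np.c_[X,Y,np.cross(X,Y)]
print("t",s["time"],"pos",s["ee_pos"].round(1),"tool",to_tool(s,np.array([x,y,z])-s["ee_pos"]).round(4),"turn",R.from_matrix(M.T@T).as_rotvec().round(3),"F",s["contact_force"].round(2),"w",round(s["gripper_width"],1))
E
python3 d.py 467 17 84 9.5
```

```text
time: 1.5
ee_pos: [467.8, 15.8, 162.3]
tcp_rot: [0.705, 0.057, -0.057, -0.705]
contact_force: [0.8, 0.4, -0.4]
gripper_width: 42.8
t 1.5 pos [467.8  15.8 162.3] tool [-0.0006  0.0783  0.0013] turn [ 0.001 -0.004  0.   ] F [ 0.77  0.43 -0.42] w 42.8
```

Run:
```python
from h import *
s=read_state();im=capture("wrist");cv2.imwrite("pics/w1.png",im[:,:,::-1])
print(w2px("wrist",[[467,17,103],[467,17,83]],s))
```

```text
[[322.15342145 240.95375251]
 [322.19811386 230.67357457]]
```

View pics/w1.png

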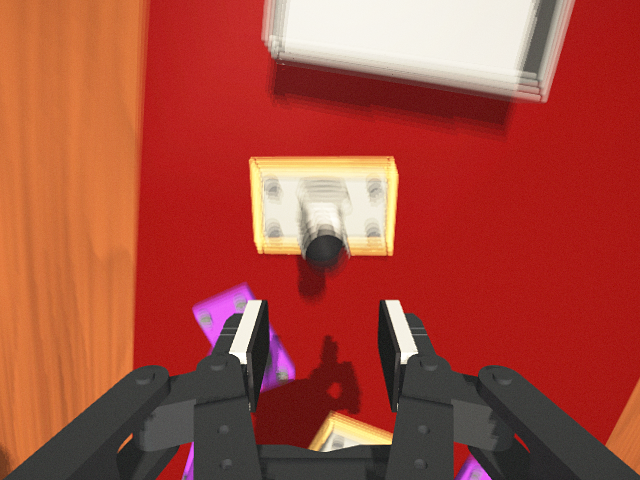

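The wrist view shows ball A at about (322,248), centred between the jaws, so I descend around it.

```bash
python3 -m pendant '[[0,0.03,0.001,0,0,0],[-0.001,0.06,0.001,0,0,0],[-0.001,0.079,0.001,0,-0.004,0],[-0.001,0.079,0.001,0,-0.004,0]]' 0
python3 d.py 467 17 84 9.5
python3 - <<'E'
from h import *
s=read_state();im=capture("wrist");cv2.imwrite("pics/w2.png",im[:,:,::-1])
E
```

```text
time: 2.05
ee_pos: [469.0, 9.7, 81.5]
tcp_rot: [0.707, 0.055, -0.056, -0.703]
contact_force: [-0.1, -0.2, -0.0]
gripper_width: 42.6
t 2.05 pos [469.    9.7  81.5] tool [-0.0009 -0.0026  0.0075] turn [ 0.006 -0.009 -0.001] F [-0.08 -0.23 -0.03] w 42.6
```

View pics/w2.png

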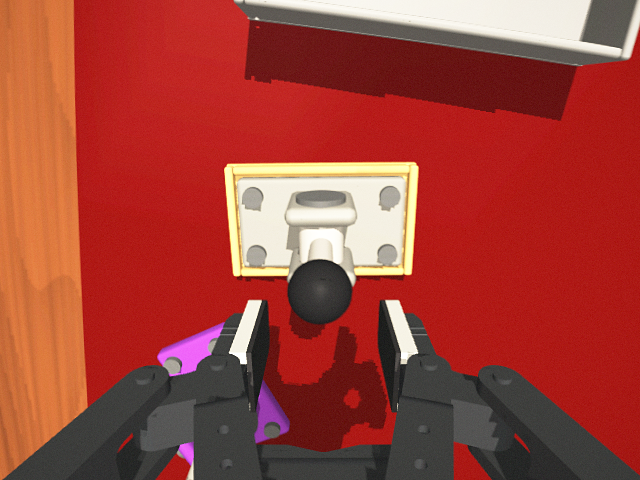

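```bash
python3 -m pendant '[[-0.001,-0.002,0.007,0,0,0],[-0.001,-0.002,0.008,0.006,-0.009,0],[-0.001,-0.002,0.008,0.006,-0.009,0],[-0.001,-0.002,0.008,0.006,-0.009,0]]' 0
python3 d.py 467 17 84 9.5
python3 - <<'E'
from h import *
s=read_state();im=capture("wrist");cv2.imwrite("pics/w3.png",im[:,:,::-1])
im=capture("side");cv2.imwrite("pics/s3.png",im[:,:,::-1])
print(w2px("wrist",[[467,17,103],[467,17,100]],s),read_state()["ee_pos"])
E
```

```text
time: 2.6
ee_pos: [468.1, 17.3, 84.8]
tcp_rot: [0.705, 0.059, -0.058, -0.704]
contact_force: [-0.0, 0.2, -0.2]
gripper_width: 42.4
t 2.6 pos [468.1  17.3  84.8] tool [-0.0012  0.0008 -0.0001] turn [0.001 0.    0.001] F [-0.04  0.21 -0.17] w 42.4
[[320.47536164 305.28423222]
 [320.50523897 301.91025924]] [467.97695993  17.3207635   84.63241063]
```

View pics/w3.png

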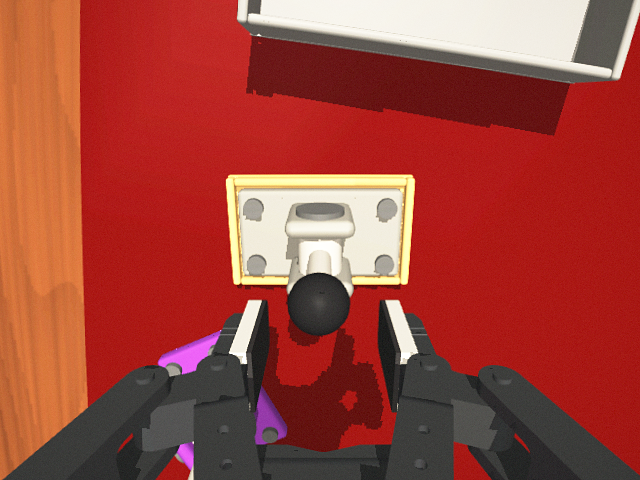

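View pics/s3.png

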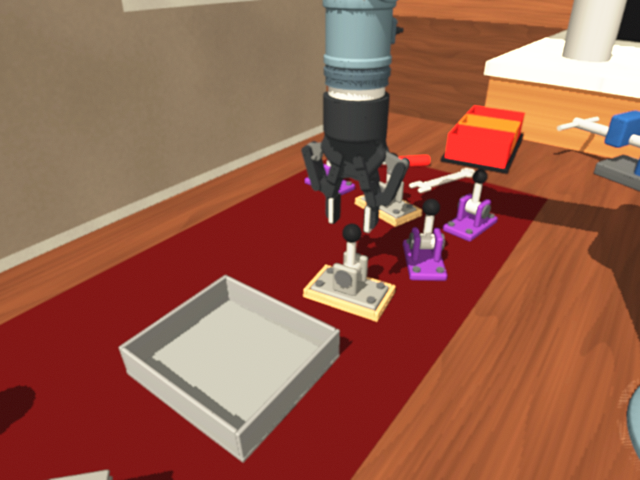

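Run:
```python
from h import *
s=read_state();M=R.from_quat(s["tcp_rot"]).as_matrix();p=s["ee_pos"]
for y in(0,-10,-19,-30):
  P=[p+M@[x,y,0] for x in(-21,0,21)]
  print(y,w2px("side",P,s).round(0).tolist(),w2px("wrist",P,s).round(0).tolist())
print(w2px("side",[[467,17,103],[471,10,100],[467,17,113]]), w2px("side",[[467,17,0]]))
im=cv2.imread("pics/s3.png")[130:310,260:440];cv2.imwrite("pics/s3z.png",cv2.resize(im,None,fx=3.3,fy=3.3,interpolation=cv2.INTER_CUBIC))
```

```text
0 [[364.0, 249.0], [350.0, 245.0], [336.0, 241.0]] [[278.0, 286.0], [323.0, 286.0], [369.0, 286.0]]
-10 [[365.0, 243.0], [350.0, 239.0], [336.0, 235.0]] [[275.0, 296.0], [323.0, 296.0], [371.0, 296.0]]
-19 [[365.0, 237.0], [351.0, 233.0], [337.0, 230.0]] [[273.0, 306.0], [323.0, 306.0], [374.0, 306.0]]
-30 [[366.0, 230.0], [351.0, 226.0], [337.0, 222.0]] [[270.0, 319.0], [323.0, 319.0], [377.0, 319.0]]
[[351.40335079 233.75241233]
 [351.7550359  232.58481682]
 [351.65718566 227.30560136]] [[348.98816917 293.99092694]]
```

View pics/s3z.png

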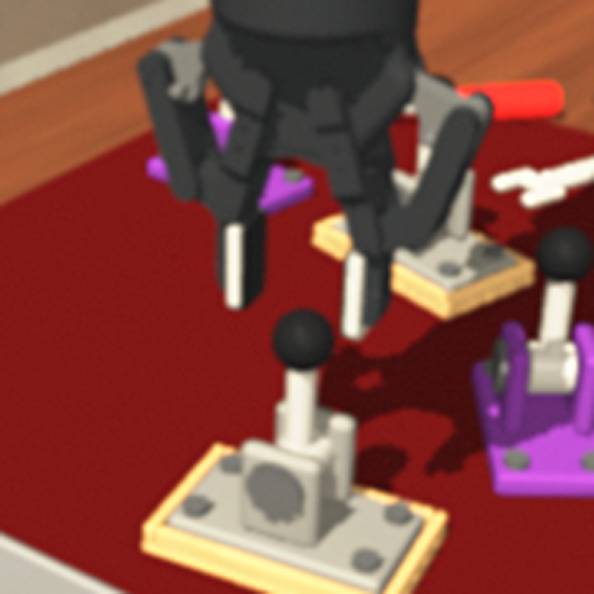

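Run:
```python
from h import *
s=read_state();M=R.from_quat(s["tcp_rot"]).as_matrix();p=s["ee_pos"]
for a,b in(((257,301),(367.2,232)),((391,301),(331,222))):
  X=tri(a,"wrist",b,"side",s);print(X.round(1),(M.T@(X-p)).round(1))
im=cv2.imread("pics/w3.png")[270:420,200:440];cv2.imwrite("pics/w3z.png",cv2.resize(im,None,fx=3.3,fy=3.3,interpolation=cv2.INTER_CUBIC))
```

```text
[441.1  21.5 116.8] [-25.8 -32.2   8.5]
[490.7  31.7 119.6] [ 24.8 -34.9  10.4]
```

View pics/w3z.png

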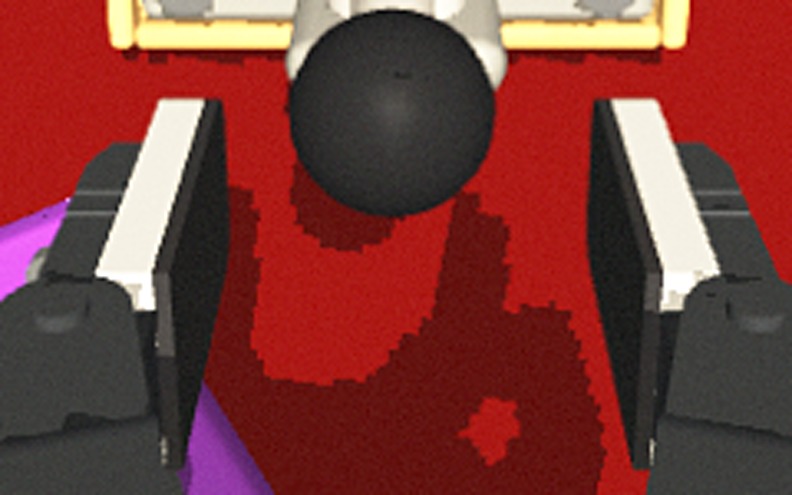

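Triangulating the pad tips puts them about 33 mm behind the reported TCP, at z≈118, so they are still above the ball's centre. I'll go lower, which is safe on either reading because the cheeks only reach about 59 mm.

```bash
python3 -m pendant '[[-0.001,0.01,0,0,0,0],[-0.001,0.021,0,0,0,0],[-0.001,0.021,0,0,0,0],[-0.001,0.021,0,0,0,0]]' 0
python3 d.py 467 17 64 9.5
python3 - <<'E'
from h import *
s=read_state();im=capture("wrist");cv2.imwrite("pics/w4.png",im[:,:,::-1])
im=capture("side")[:,:,::-1][130:310,260:440];cv2.imwrite("pics/s4z.png",cv2.resize(im,None,fx=3.3,fy=3.3,interpolation=cv2.INTER_CUBIC))
E
```

```text
time: 3.2
ee_pos: [466.8, 17.1, 63.4]
tcp_rot: [0.705, 0.059, -0.058, -0.704]
contact_force: [0.2, 0.1, 0.3]
gripper_width: 43.0
t 3.2 pos [466.8  17.1  63.4] tool [ 0.0002 -0.0006 -0.0002] turn [0.001 0.    0.   ] F [0.24 0.09 0.28] w 43.0
```

View pics/w4.png

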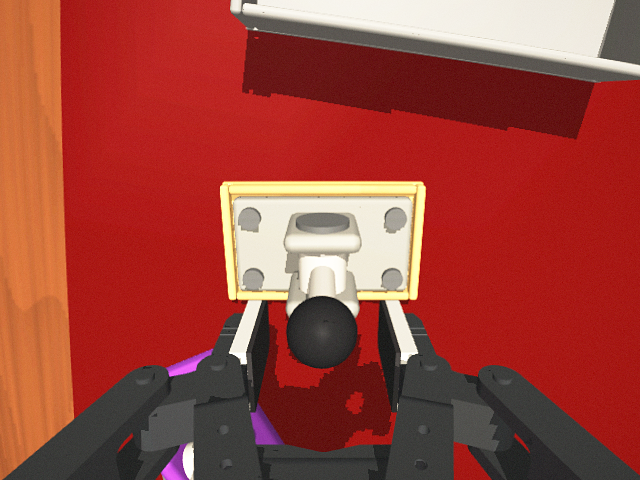

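View pics/s4z.png

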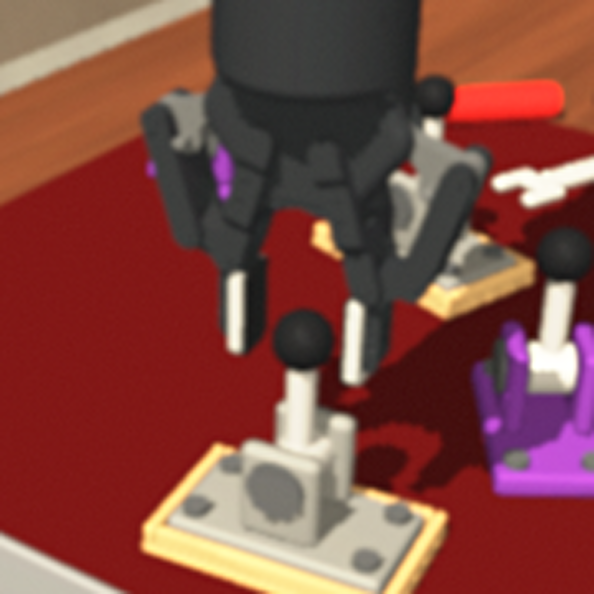

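```bash
python3 -m pendant '[[0.005,0.003,0,0,0,0],[0.009,0.003,0,0,0,0],[0.012,0.003,0,0,0,0],[0.013,0.003,0,0,0,0]]' 0;python3 -m pendant '[[0,0,0,0,0,0]]' 0
python3 - <<'E'
from h import *
s=read_state();im=capture("wrist");cv2.imwrite("pics/w5.png",im[:,:,::-1])
print(read_state()["contact_force"])
im=capture("side")[:,:,::-1][130:310,260:440];cv2.imwrite("pics/s5z.png",cv2.resize(im,None,fx=3.3,fy=3.3,interpolation=cv2.INTER_CUBIC))
E
```

```text
time: 3.8
ee_pos: [478.4, 19.1, 60.5]
tcp_rot: [0.705, 0.058, -0.059, -0.704]
contact_force: [-4.0, -0.5, 4.8]
gripper_width: 42.5
time: 3.92
ee_pos: [477.5, 19.0, 60.2]
tcp_rot: [0.705, 0.057, -0.06, -0.704]
contact_force: [-2.8, -0.5, 0.1]
gripper_width: 42.6
[-3.98996258 -1.8393386   1.05990488]
```

View pics/w5.png

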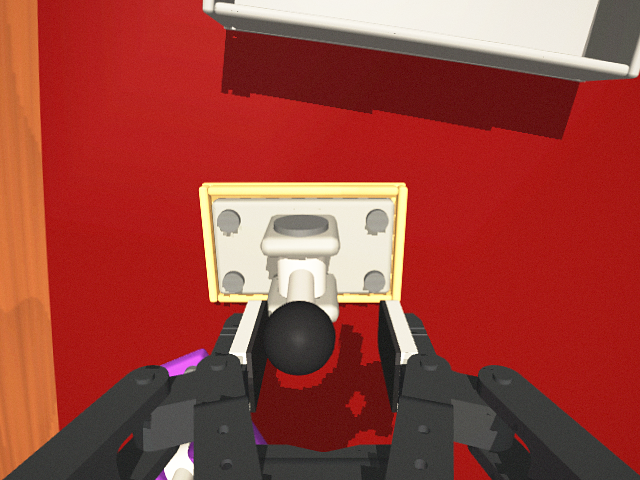

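View pics/s5z.png

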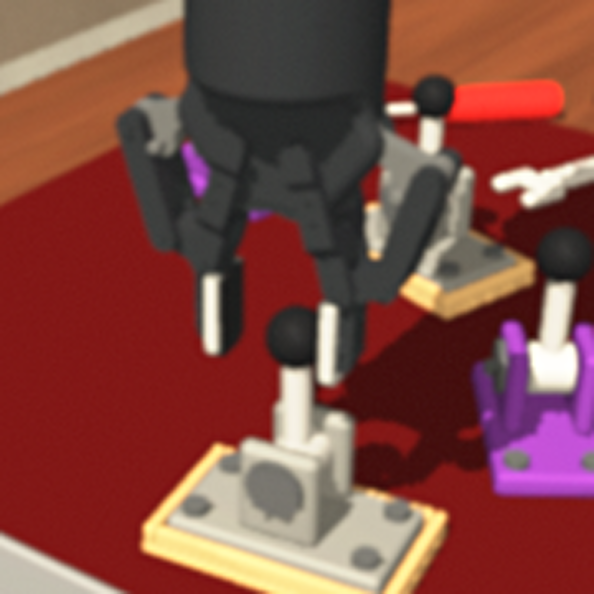

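Contact drew about 4 N after only about 2–3 mm of ball travel, so A behaves as sound. I'll back off, lift clear and go to B.

```bash
python3 -m pendant '[[-0.006,0,0,0,0,0],[-0.011,0,0,0,0,0],[-0.011,-0.03,0,0,0,0],[-0.011,-0.07,0,0,0,0],[-0.011,-0.09,0,0,0,0],[-0.011,-0.09,0,0,0,0]]' 0;python3 d.py 555 -246.5 140 -16.2
```

```text
time: 4.78
ee_pos: [469.2, 17.3, 152.1]
tcp_rot: [0.705, 0.059, -0.058, -0.704]
contact_force: [-0.7, 0.7, 0.5]
gripper_width: 42.6
t 4.775 pos [469.2  17.3 152.1] tool [ 0.041   0.0127 -0.2743] turn [0.002 0.449 0.002] F [-0.74  0.69  0.5 ] w 42.6
```

```bash
python3 -m pendant '[[0.005,0,-0.034,0,0.056,0],[0.01,0,-0.069,0,0.112,0],[0.015,0,-0.103,0,0.168,0],[0.02,0,-0.137,0,0.225,0],[0.026,0,-0.171,0,0.281,0],[0.031,0,-0.206,0,0.337,0],[0.036,0,-0.24,0,0.393,0],[0.041,0,-0.274,0,0.449,0],[0.041,0,-0.274,0,0.449,0],[0.041,0,-0.274,0,0.449,0]]' 0
python3 d.py 555 -246.5 60 -16.2
python3 - <<'E'
from h import *
s=read_state();im=capture("wrist");cv2.imwrite("pics/w6.png",im[:,:,::-1])
print(w2px("wrist",[[555,-246.5,103]],s))
im=capture("top")[:,:,::-1];cv2.imwrite("pics/t6.png",im)
E
```

```text
time: 6.02
ee_pos: [554.2, -245.4, 151.5]
tcp_rot: [0.7, -0.099, 0.1, -0.7]
contact_force: [0.4, 0.1, -0.3]
gripper_width: 42.7
t 6.025 pos [ 554.2 -245.4  151.5] tool [ 0.0011  0.0915 -0.0008] turn [0. 0. 0.] F [ 0.39  0.12 -0.33] w 42.7
[[324.97909661 250.68920347]]
```

View pics/w6.png

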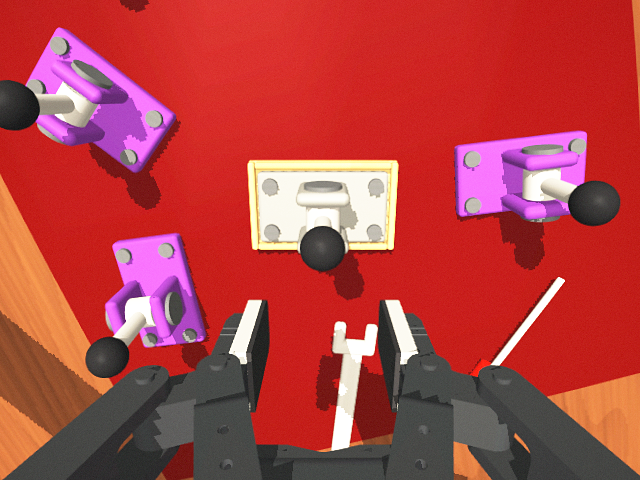

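View pics/t6.png

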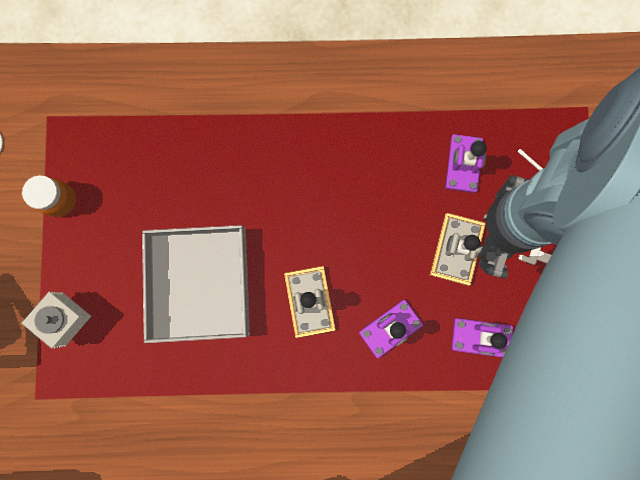

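Ball B is at (322,248) against a prediction of (325,251), so it's centred. Descending.

```bash
python3 -m pendant '[[0.001,0.03,-0.001,0,0,0],[0.001,0.06,-0.001,0,0,0],[0,0.082,-0.001,0,0,0],[0,0.091,-0.001,0,0,0],[0,0.091,-0.001,0,0,0],[0,0.091,-0.001,0,0,0]]' 0
python3 d.py 555 -246.5 60 -16.2
python3 - <<'E'
from h import *
s=read_state();im=capture("wrist");cv2.imwrite("pics/w7.png",im[:,:,::-1])
print(w2px("wrist",[[555,-246.5,103]],s))
E
```

```text
time: 6.88
ee_pos: [555.0, -246.4, 62.4]
tcp_rot: [0.701, -0.098, 0.1, -0.7]
contact_force: [0.3, -1.1, -0.4]
gripper_width: 42.8
t 6.875 pos [ 555.  -246.4   62.4] tool [-0.      0.0024 -0.0001] turn [0.001 0.001 0.003] F [ 0.33 -1.09 -0.39] w 42.8
[[323.54072406 334.46382702]]
```

View pics/w7.png

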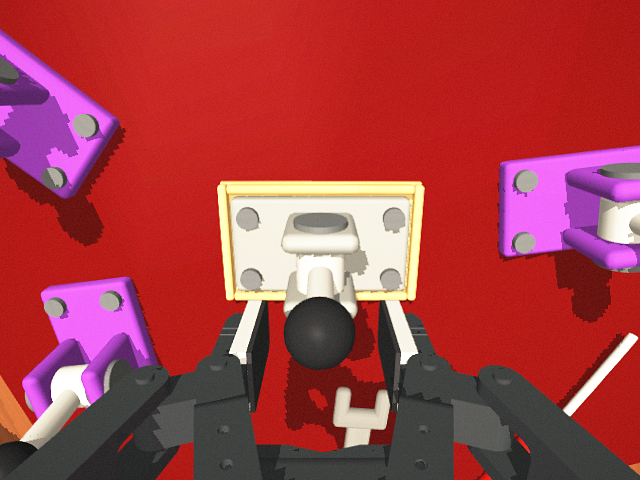

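```bash
python3 -m pendant '[[0.005,0.002,0,0,0,0],[0.009,0.002,0,0,0,0],[0.012,0.002,0,0,0,0],[0.015,0.002,0,0,0,0],[0.016,0.002,0,0,0,0],[0.016,0.002,0,0,0,0]]' 0
python3 - <<'E'
from h import *
s=read_state();im=capture("wrist");cv2.imwrite("pics/w8.png",im[:,:,::-1])
for i in range(2): print(read_state()["contact_force"]);capture("wrist")
E
```

```text
time: 7.68
ee_pos: [570.6, -250.9, 60.5]
tcp_rot: [0.701, -0.098, 0.1, -0.7]
contact_force: [0.1, 0.3, -0.4]
gripper_width: 42.6
[0.19370647 0.13882418 0.280903  ]
[-0.28082139 -0.87655266 -1.22567315]
```

View pics/w8.png

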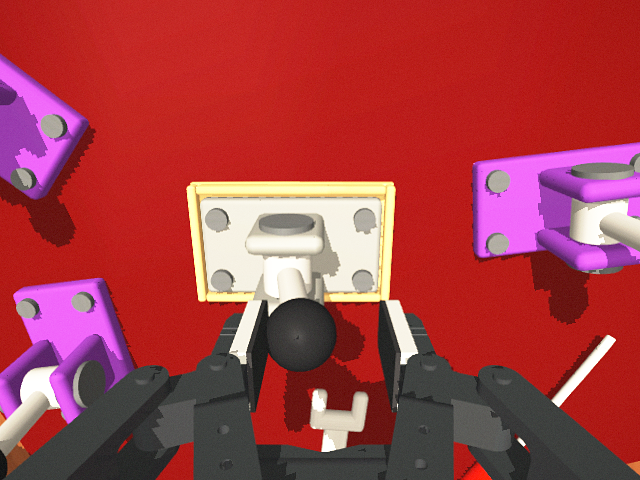

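B leans about 7 mm with roughly zero force, so B is the worn one. I'll go on to its stop.

```bash
python3 -m pendant '[[0.004,0,0,0,0,0],[0.007,0,0,0,0,0],[0.009,0,0,0,0,0],[0.0095,0,0,0,0,0],[0.0095,0,0,0,0,0]]' 0;python3 -m pendant '[[0.0015,0,0,0,0,0],[0.0015,0,0,0,0,0],[0.0015,0,0,0,0,0]]' 0;python3 -m pendant '[[0.0015,0,0,0,0,0],[0.0015,0,0,0,0,0],[0.0015,0,0,0,0,0]]' 0
```

```text
time: 8.45
ee_pos: [579.7, -253.5, 60.5]
tcp_rot: [0.701, -0.098, 0.1, -0.7]
contact_force: [0.0, -0.4, 0.1]
gripper_width: 42.7
time: 8.82
ee_pos: [580.3, -253.7, 60.4]
tcp_rot: [0.701, -0.099, 0.1, -0.7]
contact_force: [-3.1, 1.4, 2.0]
gripper_width: 42.9
time: 9.2
ee_pos: [581.6, -254.1, 60.5]
tcp_rot: [0.701, -0.099, 0.1, -0.7]
contact_force: [-5.0, 1.5, 3.1]
gripper_width: 42.9
```

Run:
```python
from h import *
s=read_state();im=capture("wrist");cv2.imwrite("pics/w9.png",im[:,:,::-1])
```

```text
(no output)
```

View pics/w9.png

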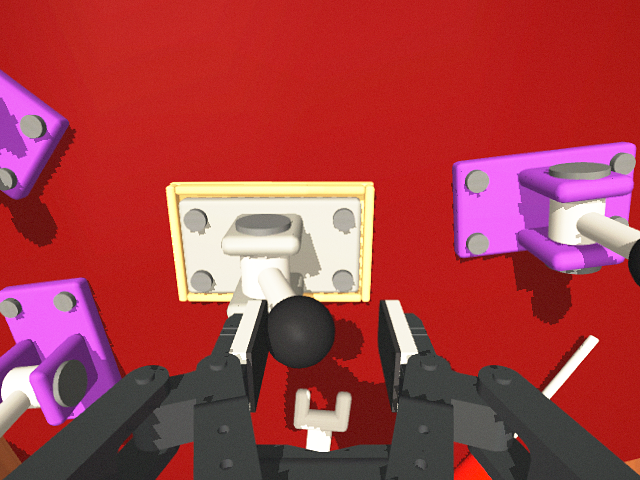

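Stop reached: about 5 N at 19 mm of ball travel. Now back towards the robot.

```bash
python3 -m pendant '[[-0.006,0,0,0,0,0],[-0.012,0,0,0,0,0],[-0.018,0,0,0,0,0],[-0.024,0,0,0,0,0],[-0.03,0,0,0,0,0],[-0.036,0,0,0,0,0],[-0.041,0,0,0,0,0],[-0.046,0,0,0,0,0],[-0.049,0,0,0,0,0],[-0.051,0,0,0,0,0]]' 0;python3 -m pendant '[[-0.001,0,0,0,0,0],[-0.0015,0,0,0,0,0],[-0.0015,0,0,0,0,0]]' 0;python3 -m pendant '[[-0.0015,0,0,0,0,0],[-0.0015,0,0,0,0,0],[-0.0015,0,0,0,0,0]]' 0
```

```text
time: 10.5
ee_pos: [532.5, -239.8, 60.4]
tcp_rot: [0.701, -0.099, 0.1, -0.7]
contact_force: [0.2, 0.1, -0.3]
gripper_width: 42.9
time: 10.88
ee_pos: [531.1, -239.4, 60.3]
tcp_rot: [0.701, -0.099, 0.1, -0.7]
contact_force: [0.6, -0.5, -0.2]
gripper_width: 42.6
time: 11.25
ee_pos: [529.5, -239.0, 60.3]
tcp_rot: [0.701, -0.099, 0.1, -0.7]
contact_force: [0.4, -0.2, 0.0]
gripper_width: 42.7
```

```bash
python3 -m pendant '[[-0.001,0,0,0,0,0],[-0.0015,0,0,0,0,0],[-0.0015,0,0,0,0,0]]' 0;python3 -m pendant '[[-0.0015,0,0,0,0,0],[-0.0015,0,0,0,0,0],[-0.0015,0,0,0,0,0]]' 0
```

```text
time: 11.62
ee_pos: [528.0, -238.5, 60.3]
tcp_rot: [0.701, -0.099, 0.1, -0.7]
contact_force: [-0.7, -0.1, -0.5]
gripper_width: 42.7
time: 12.0
ee_pos: [527.0, -238.3, 60.4]
tcp_rot: [0.701, -0.098, 0.1, -0.7]
contact_force: [2.4, -0.9, -1.0]
gripper_width: 43.3
```

```bash
python3 -m pendant '[[-0.0015,0,0,0,0,0],[-0.0015,0,0,0,0,0],[-0.0015,0,0,0,0,0]]' 0
python3 - <<'E'
from h import *
s=read_state();im=capture("wrist");cv2.imwrite("pics/w10.png",im[:,:,::-1])
E
```

```text
time: 12.38
ee_pos: [526.0, -238.1, 60.7]
tcp_rot: [0.701, -0.098, 0.1, -0.699]
contact_force: [2.7, 0.0, 0.4]
gripper_width: 42.9
```

View pics/w10.png

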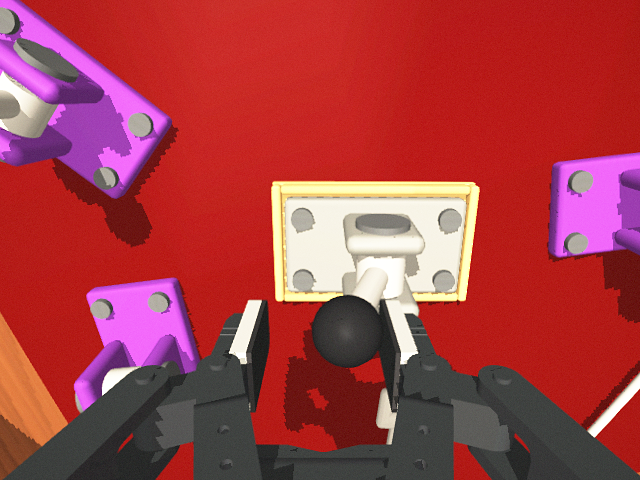

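```bash
python3 -m pendant '[[-0.0015,0,0,0,0,0],[-0.002,0,0,0,0,0],[-0.002,0,0,0,0,0]]' 0; python3 d.py 554 -246.3 59 -16.2
```

```text
time: 12.8
ee_pos: [524.7, -237.7, 61.2]
tcp_rot: [0.701, -0.098, 0.101, -0.699]
contact_force: [4.3, -0.5, 2.5]
gripper_width: 42.8
t 12.8 pos [ 524.7 -237.7   61.2] tool [ 0.0305  0.0023 -0.0001] turn [0.001 0.001 0.005] F [ 4.35 -0.5   2.46] w 42.8
```

The near stop is reached too (4.3 N). I'll return to centre, then close on the ball.

```bash
python3 -m pendant '[[0.006,0,0,0,0,0],[0.012,0.002,0,0,0,0],[0.018,0.002,0,0,0,0],[0.024,0.002,0,0,0,0],[0.029,0.002,0,0.001,0.001,0.005],[0.0305,0.002,0,0.001,0.001,0.005],[0.0305,0.002,0,0.001,0.001,0.005]]' 0
python3 -m pendant '[[0,0,0,0,0,0],[0,0,0,0,0,0],[0,0,0,0,0,0],[0,0,0,0,0,0],[0,0,0,0,0,0]]' 1
python3 - <<'E'
from h import *
s=read_state();print(s["ee_pos"],s["gripper_width"]);im=capture("wrist");cv2.imwrite("pics/w11.png",im[:,:,::-1])
E
```

```text
time: 13.68
ee_pos: [554.2, -246.3, 59.3]
tcp_rot: [0.7, -0.1, 0.1, -0.7]
contact_force: [0.8, 0.7, 0.5]
gripper_width: 42.8
time: 14.3
ee_pos: [554.1, -246.3, 59.6]
tcp_rot: [0.7, -0.1, 0.1, -0.7]
contact_force: [-2.5, 1.1, 4.0]
gripper_width: 22.9
[ 554.14197371 -246.26268776   59.55677091] 22.87482546594668
```

View pics/w11.png

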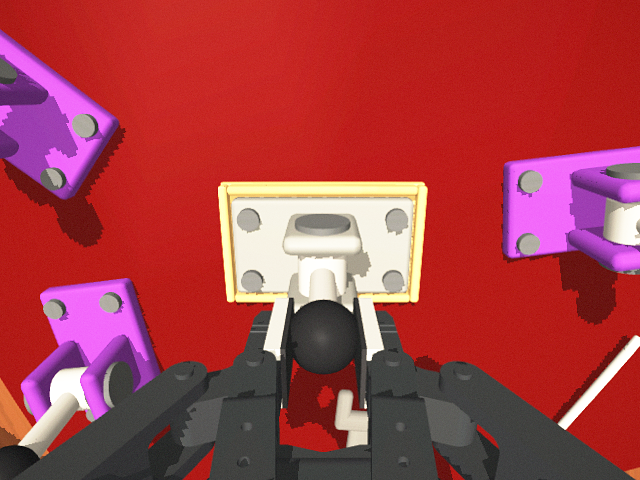

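Run:
```python
from h import *
im=capture("side")[:,:,::-1][90:240,330:450];cv2.imwrite("pics/s11z.png",cv2.resize(im,None,fx=4,fy=4,interpolation=cv2.INTER_CUBIC))
im=cv2.imread("pics/w11.png")[270:420,220:420];cv2.imwrite("pics/w11z.png",cv2.resize(im,None,fx=4,fy=4,interpolation=cv2.INTER_CUBIC))
s=read_state();print(s["contact_force"],s["gripper_width"])
```

```text
[-2.52676953  1.1458704   5.16032855] 23.024759829020432
```

View pics/s11z.png

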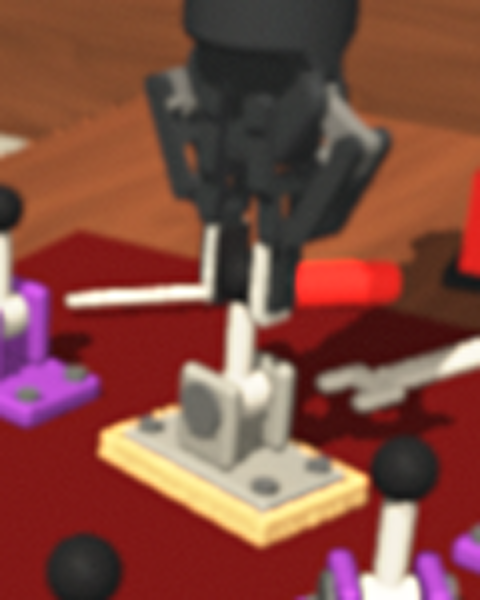

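View pics/w11z.png

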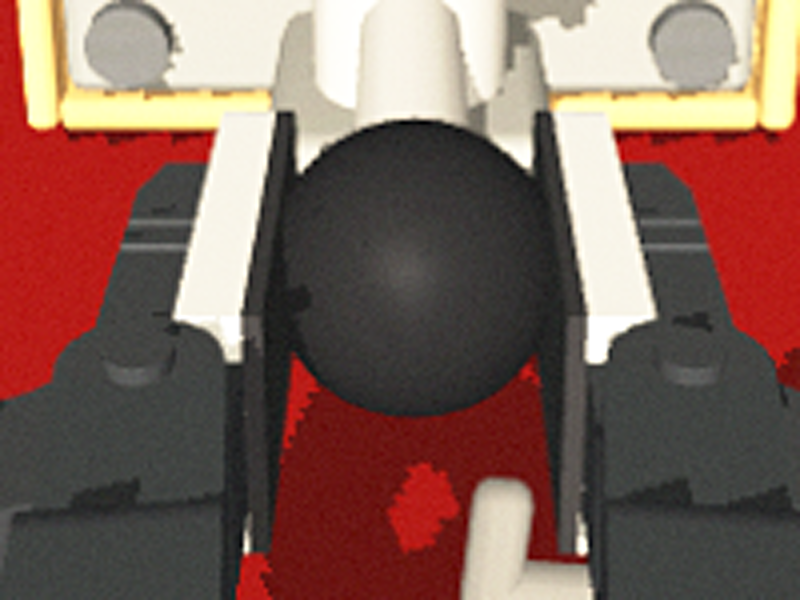

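The ball is well inside the pads and the rod is upright. Lifting gently.

```bash
python3 -m pendant '[[0,-0.004,0,0,0,0],[0,-0.01,0,0,0,0],[0,-0.018,0,0,0,0],[0,-0.028,0,0,0,0],[0,-0.038,0,0,0,0],[0,-0.038,0,0,0,0],[0,-0.038,0,0,0,0]]' 1
python3 - <<'E'
from h import *
im=capture("side")[:,:,::-1][90:240,330:450];cv2.imwrite("pics/s12z.png",cv2.resize(im,None,fx=4,fy=4,interpolation=cv2.INTER_CUBIC))
s=read_state();print(s["contact_force"],s["gripper_width"])
E
python3 d.py 500 210 170 0
```

```text
time: 15.28
ee_pos: [554.1, -246.2, 97.5]
tcp_rot: [0.7, -0.1, 0.1, -0.7]
contact_force: [-0.4, 0.4, -5.9]
gripper_width: 22.7
[-0.30143892  0.43028875 -6.87059465] 22.923485747036874
t 15.325 pos [ 553.9 -246.1   97.2] tool [-0.1789 -0.0728  0.423 ] turn [ 0.    -0.283 -0.001] F [-0.3   0.43 -6.87] w 22.9
```

View pics/s12z.png

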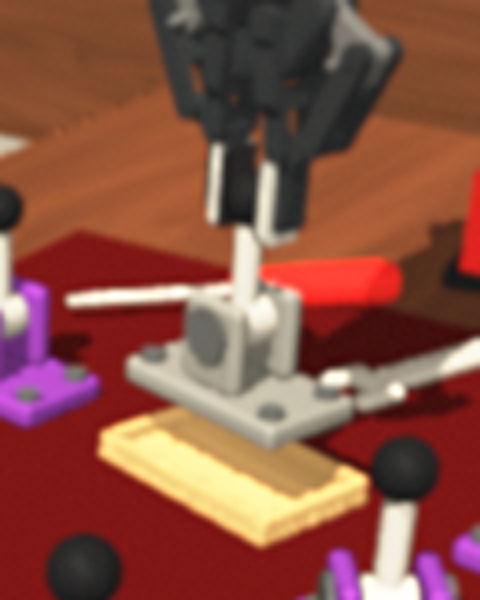

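```bash
python3 -m pendant '[[0,-0.008,0,0,0,0],[0,-0.022,0,0,0,0],[0,-0.04,0,0,0,0],[0,-0.06,0,0,0,0],[0,-0.08,0,0,0,0],[0,-0.096,0,0,0,0],[0,-0.105,0,0,0,0],[0,-0.107,0,0,0,0],[0,-0.107,0,0,0,0]]' 1
python3 d.py 500 210 205 2
```

```text
time: 16.45
ee_pos: [553.7, -246.0, 203.8]
tcp_rot: [-0.7, 0.1, -0.099, 0.7]
contact_force: [-0.0, 0.1, -7.4]
gripper_width: 23.1
t 16.45 pos [ 553.7 -246.   203.8] tool [-0.1787 -0.001   0.4229] turn [-0.    -0.318 -0.001] F [-0.01  0.08 -7.43] w 23.1
```

```bash
python3 -m pendant '[[-0.003,0,0.007,0,-0.005,0],[-0.009,0,0.021,0,-0.016,0],[-0.018,0,0.042,0,-0.032,0],[-0.027,0,0.063,0,-0.048,0],[-0.036,0,0.085,0,-0.064,0],[-0.045,0,0.106,0,-0.08,0],[-0.054,0,0.127,0,-0.096,0],[-0.063,0,0.148,0,-0.112,0],[-0.072,0,0.169,0,-0.128,0],[-0.081,0,0.191,0,-0.144,0]]' 1
python3 d.py 500 210 205 2
```

```text
time: 17.7
ee_pos: [528.9, -38.5, 204.0]
tcp_rot: [-0.705, 0.049, -0.048, 0.705]
contact_force: [0.2, 1.3, -6.3]
gripper_width: 22.8
t 17.7 pos [528.9 -38.5 204. ] tool [-0.0627 -0.0009  0.2422] turn [-0.    -0.172 -0.001] F [ 0.21  1.29 -6.3 ] w 22.8
```

```bash
python3 -m pendant '[[-0.006,0,0.022,0,-0.016,0],[-0.011,0,0.044,0,-0.031,0],[-0.017,0,0.066,0,-0.047,0],[-0.023,0,0.088,0,-0.063,0],[-0.028,0,0.11,0,-0.078,0],[-0.034,0,0.132,0,-0.094,0],[-0.04,0,0.154,0,-0.11,0],[-0.046,0,0.176,0,-0.126,0],[-0.051,0,0.198,0,-0.142,0],[-0.055,0,0.214,0,-0.153,0]]' 1
python3 -m pendant '[[-0.003,0,0.012,0,-0.008,0],[-0.006,0,0.02,0,-0.014,0],[-0.007,0,0.026,0,-0.018,0],[-0.007,0,0.026,0,-0.018,0],[-0.007,0,0.026,0,-0.018,0]]' 1
python3 d.py 500 210 130 2
python3 - <<'E'
from h import *
s=read_state();im=capture("side")[:,:,::-1];cv2.imwrite("pics/s14.png",im)
im=capture("wrist")[:,:,::-1];cv2.imwrite("pics/w14.png",im)
E
```

```text
time: 18.95
ee_pos: [503.2, 182.6, 204.1]
tcp_rot: [-0.707, -0.006, 0.006, 0.707]
contact_force: [-0.1, 0.0, -5.5]
gripper_width: 23.3
time: 19.58
ee_pos: [496.0, 208.0, 204.2]
tcp_rot: [0.707, 0.012, -0.012, -0.707]
contact_force: [0.0, 0.3, -7.3]
gripper_width: 23.1
t 19.575 pos [496.  208.  204.2] tool [0.0041 0.0742 0.0019] turn [ 0.    -0.    -0.001] F [ 0.01  0.26 -7.27] w 23.1
```

View pics/s14.png

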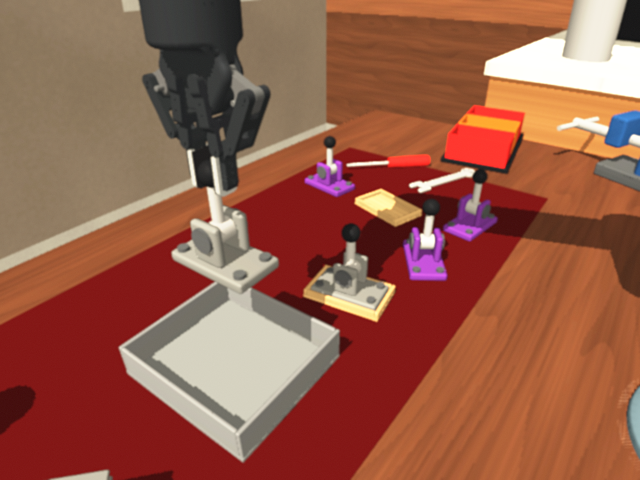

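View pics/w14.png

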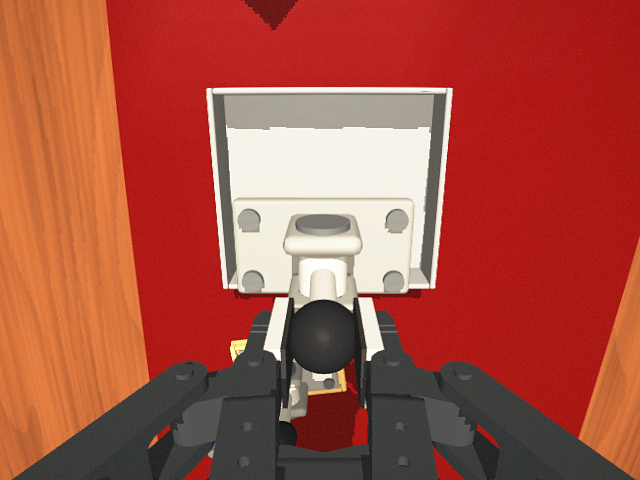

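The block hangs level over the tray, and A stands upright in its holder. Descending.

```bash
python3 -m pendant '[[0.002,0.006,0.001,0,0,0],[0.004,0.02,0.002,0,0,0],[0.004,0.038,0.002,0,0,0],[0.004,0.056,0.002,0,0,0],[0.004,0.074,0.002,0,0,0],[0.004,0.092,0.002,0,0,0],[0.004,0.106,0.002,0,0,0],[0.004,0.116,0.002,0,0,0],[0.004,0.119,0.002,0,0,0],[0.004,0.119,0.002,0,0,0]]' 1
python3 -m pendant '[[0,0.004,0,0,0,0],[0,0.008,0,0,0,0],[0,0.012,0,0,0,0],[0,0.013,0,0,0,0],[0,0.013,0,0,0,0]]' 1
python3 d.py 500 210 64 2
python3 - <<'E'
from h import *
im=capture("side")[:,:,::-1][150:420,100:360];cv2.imwrite("pics/s15.png",cv2.resize(im,None,fx=2.2,fy=2.2))
E
```

```text
time: 20.92
ee_pos: [500.0, 210.3, 85.3]
tcp_rot: [-0.707, -0.012, 0.012, 0.707]
contact_force: [-0.0, -0.4, -6.5]
gripper_width: 23.1
time: 21.55
ee_pos: [499.9, 210.2, 72.2]
tcp_rot: [-0.707, -0.012, 0.012, 0.707]
contact_force: [-1.1, -0.8, -6.3]
gripper_width: 22.6
t 21.55 pos [499.9 210.2  72.2] tool [ 0.0001  0.0082 -0.0002] turn [-0.    -0.    -0.001] F [-1.09 -0.79 -6.33] w 22.6
```

View pics/s15.png

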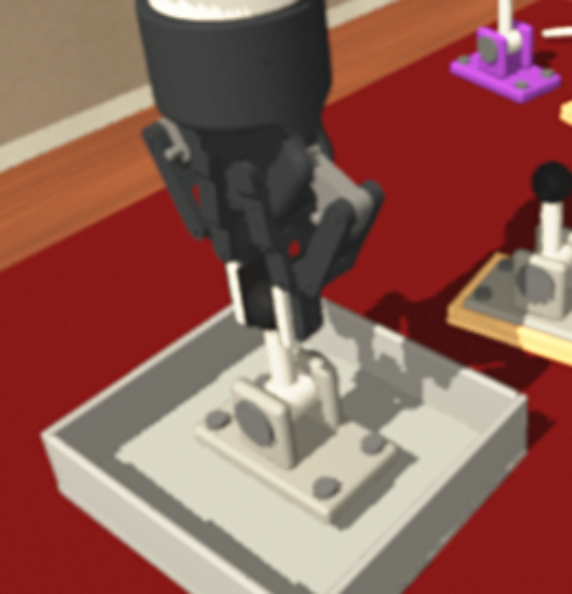

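```bash
python3 -m pendant '[[0,0.001,0,0,0,0],[0,0.002,0,0,0,0],[0,0.003,0,0,0,0],[0,0.004,0,0,0,0],[0,0.004,0,0,0,0]]' 1
python3 -m pendant '[[0,0.001,0,0,0,0],[0,0.002,0,0,0,0],[0,0.002,0,0,0,0]]' 1
python3 -m pendant '[[0,0.0005,0,0,0,0],[0,0.001,0,0,0,0],[0,0.001,0,0,0,0]]' 1
```

```text
time: 22.22
ee_pos: [499.9, 210.2, 68.2]
tcp_rot: [-0.707, -0.012, 0.012, 0.707]
contact_force: [-0.8, -0.2, -6.6]
gripper_width: 23.0
time: 22.6
ee_pos: [499.8, 210.2, 66.1]
tcp_rot: [-0.707, -0.012, 0.013, 0.707]
contact_force: [0.3, -0.2, -6.7]
gripper_width: 23.1
time: 22.98
ee_pos: [499.7, 210.2, 65.0]
tcp_rot: [-0.707, -0.012, 0.013, 0.707]
contact_force: [-0.5, -1.1, -5.5]
gripper_width: 22.7
```

```bash
python3 -m pendant '[[0,0.0005,0,0,0,0],[0,0.001,0,0,0,0],[0,0.001,0,0,0,0]]' 1
python3 -m pendant '[[0,0.0005,0,0,0,0],[0,0.001,0,0,0,0],[0,0.001,0,0,0,0]]' 1
```

```text
time: 23.35
ee_pos: [499.7, 210.2, 64.0]
tcp_rot: [-0.707, -0.012, 0.013, 0.707]
contact_force: [-0.4, 0.1, -6.1]
gripper_width: 22.7
time: 23.72
ee_pos: [499.6, 210.2, 62.9]
tcp_rot: [-0.707, -0.012, 0.013, 0.707]
contact_force: [0.4, 0.1, -6.7]
gripper_width: 22.8
```

```bash
python3 -m pendant '[[0,0.0005,0,0,0,0],[0,0.001,0,0,0,0],[0,0.001,0,0,0,0]]' 1
python3 -m pendant '[[0,0.0005,0,0,0,0],[0,0.001,0,0,0,0],[0,0.001,0,0,0,0]]' 1
```

```text
time: 24.1
ee_pos: [499.5, 210.2, 61.9]
tcp_rot: [-0.707, -0.012, 0.013, 0.707]
contact_force: [0.9, -0.7, -6.0]
gripper_width: 22.6
time: 24.48
ee_pos: [499.5, 210.2, 60.8]
tcp_rot: [-0.707, -0.012, 0.013, 0.707]
contact_force: [-0.3, 0.5, -6.0]
gripper_width: 23.0
```

```bash
python3 -m pendant '[[0,0.0005,0,0,0,0],[0,0.001,0,0,0,0],[0,0.001,0,0,0,0]]' 1
python3 -m pendant '[[0,0.0005,0,0,0,0],[0,0.001,0,0,0,0],[0,0.001,0,0,0,0]]' 1
python3 - <<'E'
from h import *
im=capture("side")[:,:,::-1][150:420,100:360];cv2.imwrite("pics/s16.png",cv2.resize(im,None,fx=2.2,fy=2.2))
E
```

```text
time: 24.85
ee_pos: [499.4, 210.1, 59.7]
tcp_rot: [-0.707, -0.012, 0.013, 0.707]
contact_force: [-0.8, -0.1, -5.6]
gripper_width: 22.9
time: 25.22
ee_pos: [499.8, 210.2, 59.6]
tcp_rot: [-0.707, -0.012, 0.012, 0.707]
contact_force: [-2.7, -0.8, 3.8]
gripper_width: 22.9
```

View pics/s16.png

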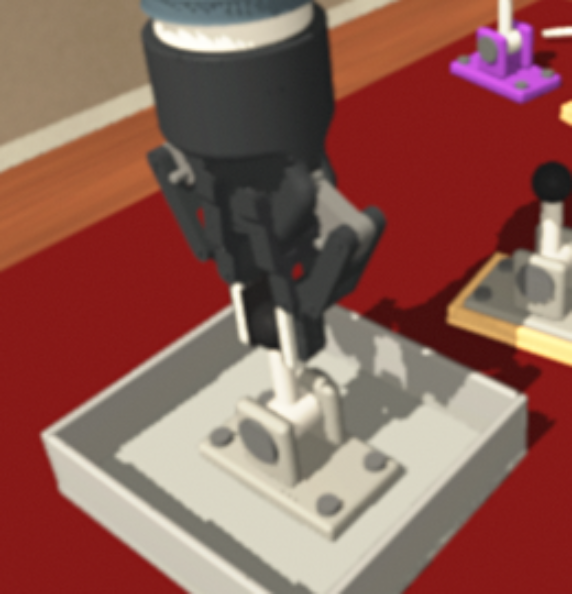

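Touchdown on the tray floor: Fz went from −6 to +3.8. I'll release and rise straight up.

```bash
python3 -m pendant '[[0,0,0,0,0,0],[0,0,0,0,0,0],[0,0,0,0,0,0],[0,0,0,0,0,0]]' 0
python3 -m pendant '[[0,-0.01,0,0,0,0],[0,-0.03,0,0,0,0],[0,-0.06,0,0,0,0],[0,-0.09,0,0,0,0],[0,-0.12,0,0,0,0],[0,-0.14,0,0,0,0],[0,-0.14,0,0,0,0],[0,-0.14,0,0,0,0]]' 0
python3 - <<'E'
from h import *
im=capture("side")[:,:,::-1];cv2.imwrite("pics/s17.png",im)
im=capture("wrist")[:,:,::-1];cv2.imwrite("pics/w17.png",im)
im=capture("top")[:,:,::-1];cv2.imwrite("pics/t17.png",im)
E
```

```text
time: 25.78
ee_pos: [499.9, 210.2, 59.5]
tcp_rot: [-0.707, -0.012, 0.012, 0.707]
contact_force: [0.1, -1.1, 1.0]
gripper_width: 42.9
time: 26.78
ee_pos: [499.7, 210.1, 198.9]
tcp_rot: [-0.707, -0.012, 0.013, 0.707]
contact_force: [-0.0, -0.2, -0.0]
gripper_width: 42.5
```

View pics/s17.png

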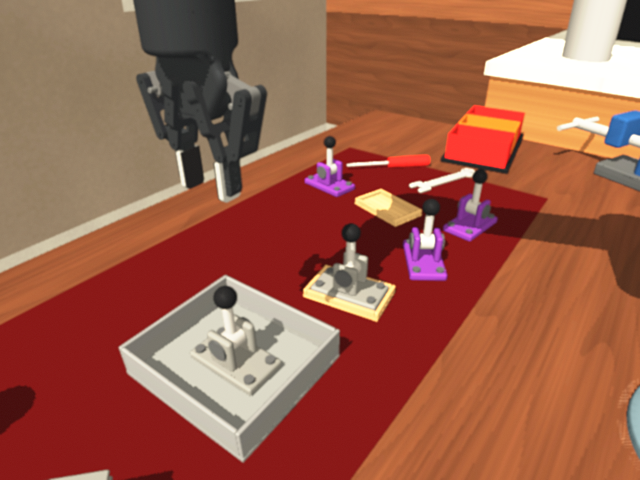

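View pics/w17.png

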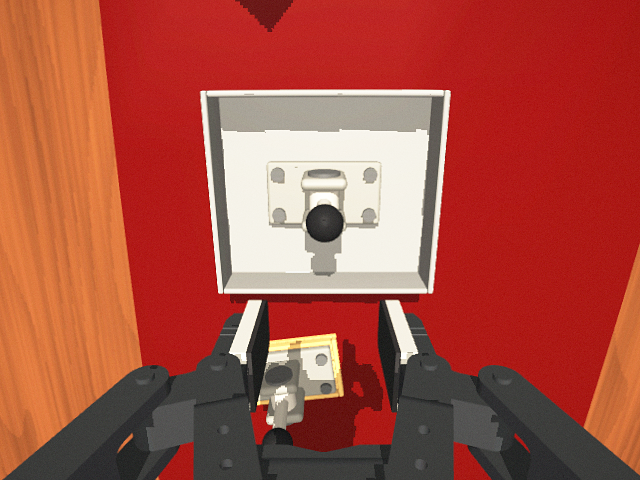

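View pics/t17.png

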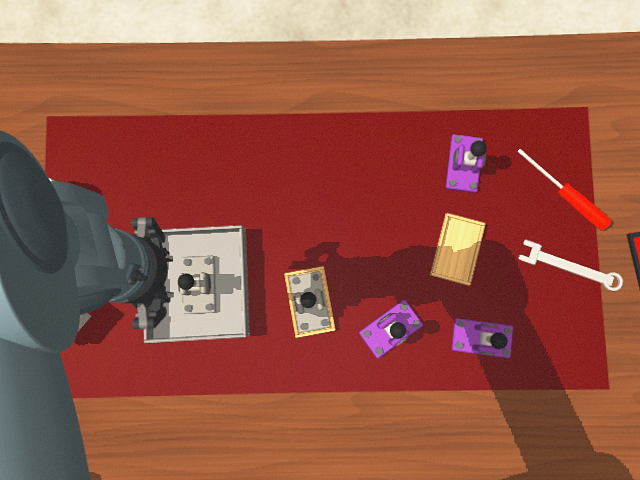

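The block stands upright in the middle of the tray, A is in its holder, and nothing is touching the robot, so I'm handing in.

```bash
python3 -c "
from bench import *
print(sign_off())"
```

```text
the job is handed in; nothing more can be done
None
```

The worn block was B, the one that stood on the right. It now stands upright on its base in the middle of the reject tray, and I handed the job in at about 27 s.

- **Finding it:** A's arm met about 4 N after only 2–3 mm of ball travel, so I took it as sound and pushed it no further. I rocked A only away from me, not back. B's arm swung with about 0 N. I rocked it in its holder away from me to the stop (about 5 N there), then back towards me to the other stop (about 4 N), and brought it upright.
- **Moving it:** I gripped B by the ball and lifted it level. I lowered it slowly until the wrist force showed it touching the tray floor, then released it and raised the arm clear.
- **Last checks:** The side, top and wrist pictures show:
    - B is upright and well clear of the tray walls.
    - A is standing in its holder.
    - The purple look-alikes have not moved.
    - The wrist force read about zero, with the gripper clear of everything.
- **What disagreed:** The cameras put the fingertips about 25–33 mm behind the reported TCP, so I set the gripping height from the pictures. The gripper read 23 mm on the 26 mm ball, but the hold stayed steady. Touchdown came about 4 mm lower than I had reckoned.

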